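# Clamp the bit and index the slide by one hole

## Task

A countersink bit stands loose in the small upright chuck on the indexing slide. Tighten the chuck by turning its knurled sleeve clockwise (seen from above) until the jaws hold the bit firmly, and let go of it; then pull the black lock plunger up, slide the section along to the very next hole and let the pin go fully home in it. Finish while still holding the plunger's knob with the pin down in that hole, and leave the things lying around where they are.

Things in the scene. Friction and masses are not known exactly. Their poses are not given: they have to be found in the camera images.
- base: fixed base of the indexing slide: dark steel plate 90 x 250 x 8 mm screwed to the bench, origin at the centre of its underside (on the bench top). Its y axis runs along the slide. On it a 30 mm wide aluminium rail (top 20 mm above the bench) with a row of four 10 mm holes at y = 10, 42, 74 and 106 mm, and an upright end plate at its +y end (32 mm high). The pin starts in the hole at y = 10 mm; the next hole is at y = 42 mm
- section (a joint): travel in m of the sliding section (aluminium plate 76 x 132 mm, top 33 mm above the bench, carrying chuck and plunger) along +y of the base, towards the visible empty holes and the end plate; 0 = pin over the first hole (start), 0.032 = over the next hole, end stop 0.10. Slides with about 1.5 N of friction and stays where left; with the pin in a hole it has about 1 mm of play
- plunger (a joint): lift in m of the spring-loaded lock plunger: 0 = pin (8 mm thick) fully home, 8 mm deep in a hole; the pin clears the rail above 0.008; upper stop 0.016. A spring of 3 to 5.5 N pushes it down
- knob (a point): centre of the plunger's round black knob, 22 mm in diameter, 26 mm high, upright; with the pin home its centre is 54 mm above the bench and its underside 8 mm above the section's plate (17 mm wide nut beneath). It stands at y = 10 mm of the base plus the section's travel, x = 0, 95 mm from the chuck's axis
- sleeve (a joint): angle in rad of the chuck's sleeve: starts between 0 and 0.25 (open), grows as it is turned clockwise seen from above; the three jaws move in 2 mm per rad and meet the bit at about 1.0; stop at 1.15, where the bit is held firmly. It has about 0.06 N m of friction and stays where left
- sleeve_grip (a point): on the axis of the upright chuck at the section's -y end, half-way up the knurled steel sleeve, 52 mm above the bench; the sleeve is 34 mm in diameter and 24 mm high (40 to 64 mm above the bench). Chuck flange beneath it is 42 mm wide. The jaws stand out to 69 mm above the bench, the bit to 87 mm
- bit: loose dark steel countersink bit, 42 mm long, 8 mm shank, 10 mm head; origin at the centre of its lower end, z along it upwards; stands in the chuck between the open jaws
- side_cutters: side cutters with blue handles, 42 x 117 x 10 mm, lying beside the slide; bystander
- tweezers_steel: steel tweezers, 22 x 125 x 10 mm, lying beside the slide; bystander
- terminal_block: small terminal block, 16 x 40 x 20 mm; bystander
- capacitor_0: capacitor, 18 mm in diameter, 26 mm high, standing; bystander

How it is judged:
By the outcome, as a careful person would: the job done as asked, in the order asked, and still so for the second after the job is handed in, while the arm keeps its last pose, push and grip.
It also fails if it takes over 48 s, if anything falls off the work surface, if the arm or the gripper's body presses on something with over 40 N, if the wrist force passes 120 N, or if a joint passes its speed limit or range.

## Robot

A 6-joint arm with a two-finger parallel gripper is mounted at the origin on a cart in front of the work surface, level with it; the furniture and walls round the work are solid. World frame = base frame: x ahead of the robot, y to its left, z up, the work surface at z = 0. Lengths are in m, angles in rad, forces in N, time in s.
With the tool pointing down it reaches from about 0.25 to 0.775 m from the base axis. Payload 8.9 kg.
Tool frame: the origin (TCP) lies midway between the tips of the shut fingers; the grasp point (between the pads) lies 19 mm behind it; z points along the fingers, y is the line along which they close (so a half turn about z gives the same grasp; the last joint's range is limited). The gripper opens to 85 mm and grips with 20 to 120 N. Pads are 22 mm wide; open, the fingers measure 114 mm over their backs; the gripper's body (76 mm by 85 mm) begins 54 mm behind the grasp point. The pads swing forward as they close: fully open they stand 13 mm farther back than shut.
Start: joints at [-1.263, 0.291, -0.153, 1.127, 0, 1.431], TCP at [0.227, -0.473, 0.231] pointing down, gripper open.
Joint ranges: [-2.52, 2.52], [-0.91, 1.74], [-1.3, 1.37], [-1.96, 2.02], [-1.52, 1.47], [-3.14, 3.14]. Speed limits (rad/s): [2.22, 2.22, 2.79, 3.14, 3.14, 3.14].

## Interface

Orientations are given as a unit quaternion [x, y, z, w].
In Python, from station import sense, snapshot, camera_info, job_done, search_frame, regions_of, tip_of gives the robot as it stands.
- The arm moves only by the tool play_rows, never from a script. Its arguments are lists of equal length, an entry for each row: "dp": the shift along the world's x, y, z in m, a list of three; "twist": the turn, a rotation vector about the world's x, y, z in units of 6 degrees (1.0 is 6 degrees), a list of three; "jaw": the finger opening in m, from 0 to 0.0854. A call has 1 to 20 rows; each row shifts and turns the commanded pose from where the row before left it; what a row does not reach is not made up. A row lasts 1/12 s, in which the tool goes at most 41.7 mm and 7.16 degrees, less where a joint would pass 70% of its speed; a pose out of reach is approached as far as the arm can. A call with a gripper value outside its range is refused whole. The fingers move at their own pace and stop on an object; "squeeze" is the grip in N (left out, the last holds). Time passes only in rows, so rows that do not move let the fingers close. It gives the time, the measured TCP pose, the force, the opening and the grip force at its end, in the units of the state.
- sense(): the state, without advancing time (a new reading comes with each control period).
- snapshot(name): name is "scene" or "side" or "wrist"; returns the picture (480x640x3 uint8, blue, green, red); there is no depth.
- camera_info(name): a dict with "vertical_fov" (degrees; the focal length in pixels is half the picture's height over the tangent of half this angle, whatever the lens; pixels are square), "cx", "cy" (the principal point, pixels), "eye" and "rotation" of the camera in the world; the wrist camera has in their place "T_tool_cam" (4x4, takes a point from camera to tool coordinates, whose origin is the TCP and whose axes are the flange's). Camera axes: x right, y down, z forward; pixel columns grow to the right and rows downward; lengths in m; the calibration is good to about 2 mm. A picture is of the moment at which its call begins: read the wrist's pose just before it. camera_info takes no time and is no camera call.
- job_done(): hands the job in; it is judged then, once.
Trained networks look in the newest picture that a camera, given by its name, has taken for a name from the list of things; names that differ only in an ending like _2 or _b are one class to them, and where a whole thing is asked for, a point or a joint stands for the part that bears it (a point fixed in the world has none). Each returns a list of dicts, best first, with "score" (0 to 1); they miss things now and then, are a little off and sometimes report something else, mostly with a low value. They report only what shows in the picture. A call takes as long as a camera call.
- search_frame(camera, name): "extent" ([centre column, centre row, width, height] in pixels, round what is visible of it).
- regions_of(camera, name): "mask" (480x640 bool, what is visible of it) and "extent" ([centre column, centre row, width, height] in pixels, round what is visible of it).
- tip_of(camera, name): "xy" ([column, row] in pixels: a listed point, or the origin of a listed thing).
The state is a dict: "clock": time; "joints": joint angles; "qvel": joint speeds; "joint_efforts": joint torques, N m; "tcp_pos": TCP position; "ee_rot": TCP orientation; "ft_force": force on the tool from outside, world axes, zero at the start; "wrist_torque": the same for the moment, N m; "finger_gap": finger opening in m; "finger_force": force on a finger pad.
Only numpy, scipy, OpenCV 4.12 (cv2) and the standard library are available. Lean on these libraries where they do the work, as an engineer would, in place of code of your own. Each camera call takes 0.05 s, during which the arm holds its last target. There are 200 camera calls.

## Working session

There is one attempt and no reset: what is moved stays moved. The work goes in short steps, Python scripts to look and compute and a tool call to move; the robot and the scene stay as the last step left them, time stands still between calls to the robot, and variables do not carry over. Pictures are saved under pics/ and viewed, at most 10 in all, crops included, and the job is handed in when it is done.

Besides the shell and the picture viewer there is one more tool, called after "Request:" as a command line: name --argument value ..., lists and objects as JSON in quotes. play_rows: Moves the arm, as the interface text tells. Its arguments: {"type":"object","properties":{"dp":{"type":"array","items":{"type":"array","items":{"type":"number"}}},"twist":{"type":"array","items":{"type":"array","items":{"type":"number"}}},"jaw":{"type":"array","items":{"type":"number"}},"squeeze":{"type":"number"}},"required":["dp","twist","jaw"]}

```bash
mkdir -p pics
cat > h.py <<'E'
import numpy as np, cv2
from station import *
from scipy.spatial.transform import Rotation as R
def ray(cam,px,s=None):
    c=camera_info(cam); f=240/np.tan(np.radians(c['vertical_fov'])/2)
    d=np.array([(px[0]-c['cx'])/f,(px[1]-c['cy'])/f,1.])
    if cam=='wrist':
        s=s or sense(); T=np.array(c['T_tool_cam']); Rt=R.from_quat(s['ee_rot']).as_matrix()
        return Rt@T[:3,3]+np.array(s['tcp_pos']), Rt@T[:3,:3]@d
    return np.array(c['eye']), np.array(c['rotation'])@d
def at(cam,px,z,s=None):
    o,d=ray(cam,px,s); return o+d*(z-o[2])/d[2]
E
python3 - <<'E'
from h import *
s=sense(); print(s)
print(camera_info('wrist'))
for c in ['scene','side']:
    im=snapshot(c); cv2.imwrite(f'pics/{c}0.png',im)
    for n,z in [('knob',.054),('sleeve_grip',.052),('base',0),('bit',.045)]:
        for t in tip_of(c,n)[:2]: print(c,n,t['score'],t['xy'],at(c,t['xy'],z).round(4))
    for n in ['side_cutters','tweezers_steel','terminal_block','capacitor_0']:
        for t in search_frame(c,n)[:1]: print(c,n,round(t['score'],2),np.round(t['extent']),at(c,t['extent'][:2],.01).round(3))
E
```

```text
{'clock': 0.0, 'joints': array([-1.26333803e+00,  2.91293445e-01, -1.54141974e-01,  1.12665751e+00,
        2.33887123e-05,  1.43151316e+00]), 'qvel': array([ 0.00031004, -0.00229813,  0.0002356 , -0.00036459, -0.00119521,
        0.00080434]), 'joint_efforts': array([ 2.34143030e-03, -5.37145507e+01,  3.31370866e+01,  1.60363357e-02,
       -1.08280028e-04, -2.10310890e-05]), 'tcp_pos': array([ 0.22670255, -0.47305485,  0.23071961]), 'ee_rot': array([ 9.75156110e-01,  2.21517813e-01, -4.27966121e-05, -6.46990340e-04]), 'ft_force': array([0.19411   , 0.03776454, 0.28569863]), 'wrist_torque': array([-0.01273625,  0.02150021,  0.01277133]), 'finger_force': 0.0, 'finger_gap': 0.0852732142771095}
{'vertical_fov': 61.24431532938452, 'cx': 317.30556259238176, 'cy': 248.26809601754675, 'T_tool_cam': array([[ 1.44422004e-03, -9.64170810e-01, -2.65278276e-01,
         6.65924210e-02],
       [ 9.99998731e-01,  1.21398818e-03,  1.03184565e-03,
        -6.94098568e-04],
       [-6.72830760e-04, -2.65279429e-01,  9.64171339e-01,
        -1.43642088e-01],
       [ 0.00000000e+00,  0.00000000e+00,  0.00000000e+00,
         1.00000000e+00]])}Traceback (most recent call last):
  File "<stdin>", line 7, in <module>
  File "h.py", line 12, in at
    o,d=ray(cam,px,s); return o+d*(z-o[2])/d[2]
        ~~~^^^^^^^^^^
  File "h.py", line 10, in ray
    return np.array(c['eye']), np.array(c['rotation'])@d
                               ~~~~~~~~~~~~~~~~~~~~~~~^~
ValueError: matmul: Input operand 1 has a mismatch in its core dimension 0, with gufunc signature (n?,k),(k,m?)->(n?,m?) (size 3 is different from 4)
```

View pics/scene0.png

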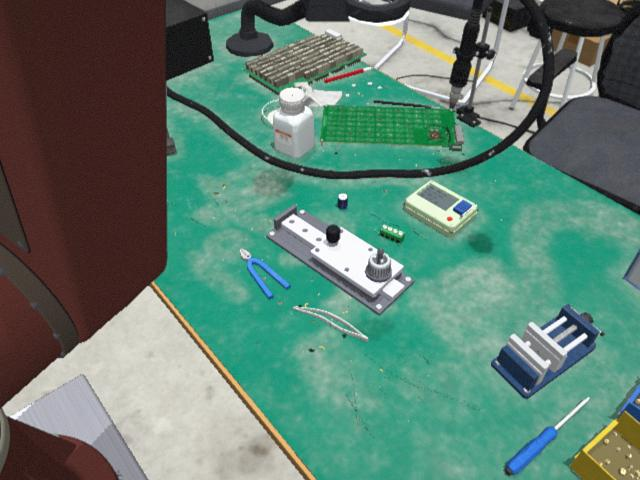

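The scene view shows the slide at the centre: knob at about (333,233), chuck at (378,262), end plate at (285,213). Camera rotation is a quaternion, so I'll fix the helper.

```bash
sed -i "s/np.array(c\['rotation'\])@d/R.from_quat(c['rotation']).as_matrix()@d/" h.py
python3 - <<'E'
from h import *
for c in ['scene','side']:
    im=snapshot(c); cv2.imwrite(f'pics/{c}0.png',im)
    for n,z in [('knob',.054),('sleeve_grip',.052),('base',0),('bit',.045)]:
        for t in tip_of(c,n)[:2]: print(c,n,t['score'],t['xy'],at(c,t['xy'],z).round(4))
    for n in ['side_cutters','tweezers_steel','terminal_block','capacitor_0']:
        for t in search_frame(c,n)[:1]: print(c,n,round(t['score'],2),np.round(t['extent']),at(c,t['extent'][:2],.01).round(3))
E
```

```text
scene knob 0.66 [332.1, 234.4] [0.5582 0.1018 0.054 ]
scene sleeve_grip 0.63 [377.0, 261.6] [0.574 0.014 0.052]
scene base 0.59 [339.4, 262.3] [0.5603 0.0852 0.    ]
scene bit 0.61 [378.0, 265.0] [0.575  0.0122 0.045 ]
scene side_cutters 0.72 [264. 273.  46.  50.] [0.446 0.138 0.01 ]
scene tweezers_steel 0.85 [330. 324.  76.  34.] [ 0.462 -0.006  0.01 ]
scene terminal_block 0.59 [357. 259.  88.  74.] [0.581 0.065 0.01 ]
scene capacitor_0 0.62 [344. 202.  12.  17.] [0.658 0.185 0.01 ]
side knob 0.47 [318.9, 249.5] [0.5585 0.1016 0.054 ]
side sleeve_grip 0.64 [315.6, 224.9] [0.5685 0.0166 0.052 ]
side base 0.63 [316.6, 275.6] [0.5613 0.1046 0.    ]
side base 0.46 [313.0, 226.9] [ 0.577  -0.0615  0.    ]
side bit 0.57 [312.4, 227.4] [0.5745 0.0146 0.045 ]
side side_cutters 0.86 [383. 295.  26.  47.] [0.448 0.162 0.01 ]
side tweezers_steel 0.58 [367. 245.  24.  36.] [0.468 0.013 0.01 ]
side terminal_block 0.54 [259. 257.  14.  18.] [0.668 0.068 0.01 ]
side capacitor_0 0.62 [258. 297.  11.  19.] [0.654 0.182 0.01 ]
```

View pics/side0.png

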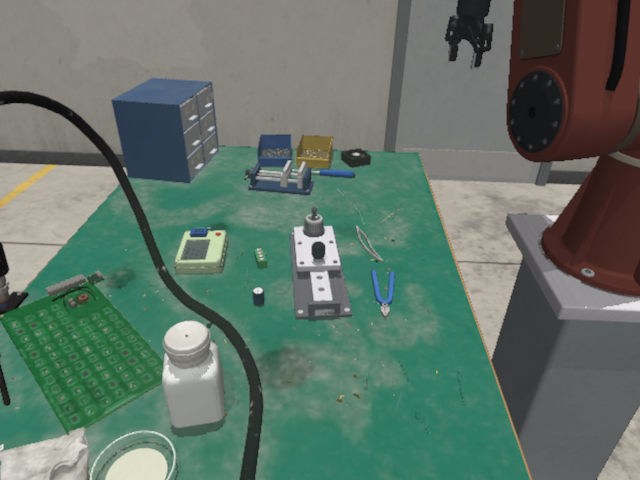

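The side view agrees: chuck at (314,225), knob at (318,250), end plate at (322,308). The slide's +y axis points roughly along world (-0.15, 0.98). I'll move above the chuck and knob, turning the tool on the way.

Request:
play_rows --dp '[[0.0172,0.0255,0],[0.0172,0.0255,0],[0.0172,0.0255,0],[0.0172,0.0255,0],[0.0172,0.0255,0],[0.0172,0.0255,0],[0.0172,0.0255,0],[0.0172,0.0255,0],[0.0172,0.0255,0],[0.0172,0.0255,0],[0.0172,0.0255,0],[0.0172,0.0255,0],[0.0172,0.0255,0],[0.0172,0.0255,0],[0.0172,0.0255,0],[0.0172,0.0255,0],[0.0172,0.0255,0],[0.0172,0.0255,0],[0.0172,0.0255,0],[0.0172,0.0255,0]]' --twist '[[0,0,1.15],[0,0,1.15],[0,0,1.15],[0,0,1.15],[0,0,1.15],[0,0,1.15],[0,0,1.15],[0,0,1.15],[0,0,1.15],[0,0,1.15],[0,0,1.15],[0,0,1.15],[0,0,1.15],[0,0,1.15],[0,0,1.15],[0,0,1.15],[0,0,1.15],[0,0,1.15],[0,0,1.15],[0,0,1.15]]' --jaw '[0.085,0.085,0.085,0.085,0.085,0.085,0.085,0.085,0.085,0.085,0.085,0.085,0.085,0.085,0.085,0.085,0.085,0.085,0.085,0.085]'

```text
clock: 2.67
tcp_pos: [0.5715, 0.038, 0.2313]
ee_rot: [0.14, 0.99, -0.0, 0.0]
ft_force: [0.6, -0.2, 0.5]
finger_gap: 0.0848
finger_force: 0.0
```

```bash
cat > look.py <<'E'
from h import *
import sys
s=sense(); im=snapshot('wrist'); cv2.imwrite(f'pics/{sys.argv[1]}.png',im)
yt=R.from_quat(s['ee_rot']).as_matrix()
print(s['clock'],s['joints'].round(3),s['tcp_pos'].round(4),'toolz',yt[:,2].round(3),'closing line deg',np.degrees(np.arctan2(yt[1,1],yt[0,1]))%180, s['ft_force'].round(1),s['finger_gap'])
for n,z in [('knob',.054),('sleeve_grip',.052),('bit',.045)]:
    for t in tip_of('wrist',n)[:2]: print(n,t['score'],t['xy'],at('wrist',t['xy'],z,s).round(4))
for n,z in [('knob',.060),('sleeve_grip',.060),('bit',.087)]:
    for t in regions_of('wrist',n)[:1]: print(n,round(t['score'],2),np.round(t['extent']),at('wrist',t['extent'][:2],z,s).round(4))
E
python3 look.py w1
```

```text
2.6667 [-0.061  0.382 -0.021  1.167 -0.     0.219] [0.5715 0.038  0.2313] toolz [ 0. -0. -1.] closing line deg 73.94714553372702 [ 0.6 -0.2  0.5] 0.08482763799274605
knob 0.62 [390.8, 186.9] [0.559 0.102 0.054]
sleeve_grip 0.55 [280.1, 234.9] [0.5725 0.0062 0.052 ]
bit 0.66 [280.7, 231.7] [0.5715 0.0064 0.045 ]
knob 0.7 [390. 187.  36.  34.] [0.5581 0.1008 0.06  ]
sleeve_grip 0.97 [331. 205. 176. 139.] [0.5587 0.0531 0.06  ]
bit 0.73 [280. 239.  14.  26.] [0.5685 0.0107 0.087 ]
```

View pics/w1.png

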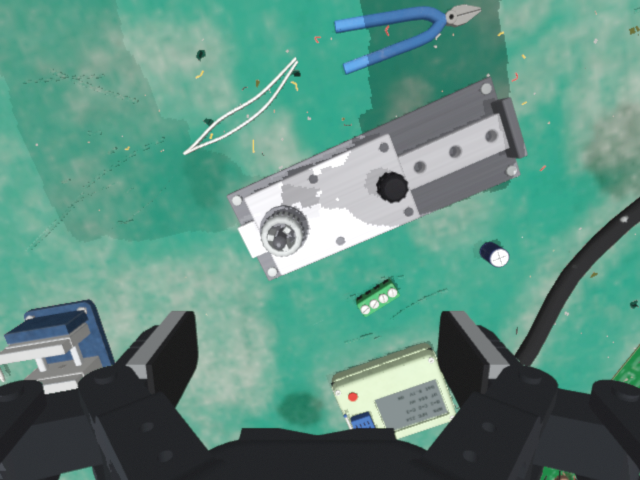

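The wrist view shows the chuck at (281,233), the knob at (391,187), and empty holes at (420,166), (455,151) and (491,136). The chuck-to-knob distance comes out near 95 mm, which matches. I'll go over the chuck and lower for a closer look.

Request:
play_rows --dp '[[0.0,-0.015,-0.02],[0,-0.0155,-0.03],[0,0,-0.03],[0,0,0]]' --twist '[[0,0,0],[0,0,0],[0,0,0],[0,0,0]]' --jaw '[0.085,0.085,0.085,0.085]'

```text
clock: 3.35
tcp_pos: [0.5671, 0.0048, 0.1466]
ee_rot: [0.144, 0.99, -0.0, -0.004]
ft_force: [-1.0, -0.3, 0.0]
finger_gap: 0.0846
finger_force: 0.0
```

```bash
python3 look.py w2
```

```text
3.35 [-0.12   0.435 -0.17   0.973 -0.     0.169] [0.5671 0.0048 0.1466] toolz [-0.008  0.001 -1.   ] closing line deg 73.41366308980416 [-1.  -0.3  0. ] 0.0846042694211803
knob 0.72 [472.0, 191.4] [0.5564 0.1019 0.054 ]
sleeve_grip 0.95 [324.4, 260.9] [0.5732 0.0076 0.052 ]
bit 0.58 [325.7, 253.8] [0.571  0.0092 0.045 ]
knob 0.74 [474. 196.  50.  44.] [0.5581 0.1008 0.06  ]
sleeve_grip 0.94 [386. 219. 230. 184.] [0.5566 0.0494 0.06  ]
bit 0.6 [325. 267.  16.  34.] [0.5663 0.0094 0.087 ]
```

View pics/w2.png

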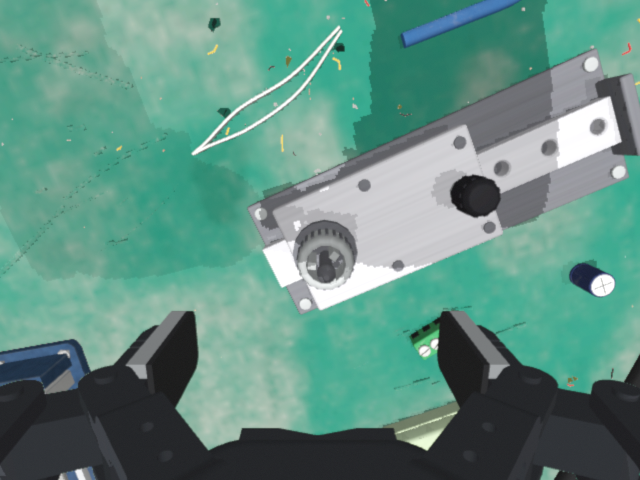

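The closer view shows the sleeve centred near (325,261) and the knob near (474,194), with rail holes at (502,168), (549,148) and (597,127). I'll let the arm settle, then read the pose and slide direction.

Request:
play_rows --dp '[[0,0,0],[0,0,0]]' --twist '[[0,0,0],[0,0,0]]' --jaw '[0.085,0.085]'

```text
clock: 3.87
tcp_pos: [0.5712, 0.0062, 0.152]
ee_rot: [0.142, 0.99, -0.0, 0.001]
ft_force: [-0.1, 0.9, -0.2]
finger_gap: 0.0854
finger_force: 0.0
```

Run:
```python
from h import *
s=sense(); print(s['tcp_pos'],R.from_quat(s['ee_rot']).as_matrix().round(4))
s={'tcp_pos':[0.5671,0.0048,0.1466],'ee_rot':[.144,.99,0,-.004]}
p=[at('wrist',q,.02,s) for q in [(502,168),(549,148),(597,127)]]
print(p, (p[2]-p[0]), np.degrees(np.arctan2(*(p[2]-p[0])[[1,0]])))
```

```text
[0.57124678 0.00616183 0.15204769] [[-9.594e-01  2.821e-01  1.200e-03]
 [ 2.821e-01  9.594e-01 -2.000e-04]
 [-1.200e-03  2.000e-04 -1.000e+00]]
[array([0.55442427, 0.13489463, 0.02      ]), array([0.55040754, 0.16624976, 0.02      ]), array([0.54605243, 0.19751075, 0.02      ])] [-0.00837184  0.06261613  0.        ] 97.61534362281454
```

Request:
play_rows --dp '[[0.0018,0.0013,-0.02],[0,0,-0.025],[0,0,-0.025],[0,0,-0.02],[0,0,-0.012],[0,0,-0.006],[0,0,0],[0,0,0],[0,0,0],[0,0,0],[0,0,0],[0,0,0],[0,0,0],[0,0,0]]' --twist '[[0,0,0],[0,0,0],[0,0,0],[0,0,0],[0,0,0],[0,0,0],[0,0,0],[0,0,0],[0,0,0],[0,0,0],[0,0,0],[0,0,0],[0,0,0],[0,0,0]]' --jaw '[0.085,0.085,0.085,0.085,0.085,0.085,0.06,0.05,0.03,0.03,0.03,0.03,0.03,0.03]' --squeeze 40

```text
clock: 5.03
tcp_pos: [0.5736, 0.0076, 0.0446]
ee_rot: [0.142, 0.99, 0.0, 0.001]
ft_force: [-1.3, 2.1, 5.2]
finger_gap: 0.0307
finger_force: 30.7
```

```bash
python3 look.py w3; python3 -c "
from h import *
s=sense();print(s['wrist_torque'],s['finger_force'])"
```

```text
5.0333 [-0.115  0.546 -0.289  0.734  0.001  0.171] [0.5736 0.0076 0.0446] toolz [ 0.002  0.    -1.   ] closing line deg 73.61960837631314 [-1.3  2.1  5.2] 0.030747600158093073
knob 0.71 [574.8, 222.0] [0.5594 0.1025 0.054 ]
sleeve_grip 0.72 [318.0, 325.8] [0.5729 0.0083 0.052 ]
bit 0.94 [318.7, 318.7] [0.5734 0.0084 0.045 ]
sleeve_grip 0.7 [431. 245. 398. 295.] [0.5516 0.0531 0.06  ]
bit 0.82 [319. 346.  36.  79.] [0.5622 0.0117 0.087 ]
[0.43781806 0.13654335 0.04898474] 30.667110476642847
```

View pics/w3.png

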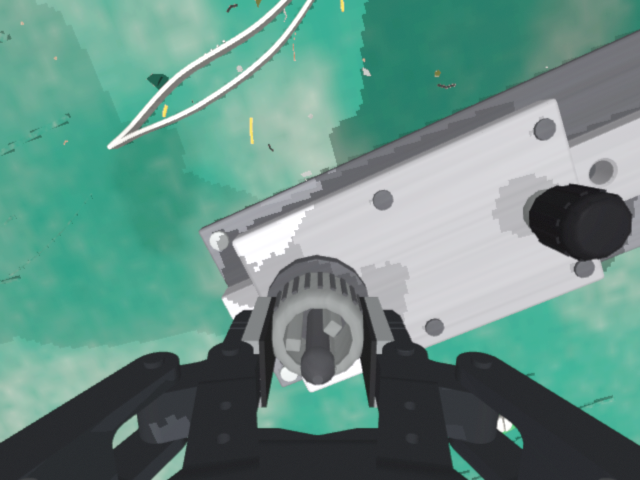

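The fingers straddle the sleeve, with the bit standing upright at (318,350). I'll turn clockwise and watch the torque.

Request:
play_rows --dp '[[0,0,0],[0,0,0],[0,0,0],[0,0,0],[0,0,0],[0,0,0],[0,0,0],[0,0,0],[0,0,0],[0,0,0],[0,0,0]]' --twist '[[0,0,0],[0,0,-0.9],[0,0,-0.9],[0,0,-0.9],[0,0,-0.9],[0,0,-0.9],[0,0,-0.9],[0,0,-0.9],[0,0,-0.9],[0,0,0],[0,0,0]]' --jaw '[0.03,0.03,0.03,0.03,0.03,0.03,0.03,0.03,0.03,0.03,0.03]' --squeeze 50

```text
clock: 6.3
tcp_pos: [0.5731, 0.007, 0.0446]
ee_rot: [0.497, 0.868, -0.0, 0.001]
ft_force: [-3.6, -1.3, 7.7]
finger_gap: 0.0302
finger_force: 30.5
```

```bash
cat > st.py <<'E'
from h import *
s=sense();m=R.from_quat(s['ee_rot']).as_matrix()
print(s['clock'],s['tcp_pos'].round(4),'line',np.degrees(np.arctan2(m[1,1],m[0,1]))%180,'F',s['ft_force'].round(2),'T',s['wrist_torque'].round(3),s['finger_gap'],s['finger_force'],s['joints'].round(3))
E
python3 st.py
```

```text
6.3 [0.5731 0.007  0.0446] line 30.350669839832555 F [-3.58 -1.26  7.71] T [-0.268  0.55  -0.032] 0.030226124462710304 30.4532634280622 [-0.115  0.546 -0.289  0.734 -0.001  0.926]
```

Request:
play_rows --dp '[[0,0,0],[0,0,0],[0,0,0],[0,0,0],[0,0,0],[0,0,0]]' --twist '[[0,0,0],[0,0,0],[0,0,-0.8],[0,0,-0.8],[0,0,0],[0,0,0]]' --jaw '[0.015,0.015,0.015,0.015,0.015,0.015]' --squeeze 50

```text
clock: 6.8
tcp_pos: [0.5729, 0.0069, 0.0446]
ee_rot: [0.568, 0.823, -0.0, 0.001]
ft_force: [-2.4, -1.9, 8.6]
finger_gap: 0.0303
finger_force: 48.8
```

```bash
python3 st.py
```

```text
6.8 [0.5729 0.0069 0.0446] line 20.751838619651462 F [-2.38 -1.87  8.58] T [-0.341  0.79  -0.005] 0.030338725484583388 48.84333595633507 [-1.150e-01  5.460e-01 -2.890e-01  7.350e-01 -1.000e-03  1.094e+00]
```

Request:
play_rows --dp '[[0,0,0],[0,0,0],[0,0,0]]' --twist '[[0,0,-0.8],[0,0,-0.6],[0,0,0]]' --jaw '[0.015,0.015,0.015]'

```text
clock: 7.05
tcp_pos: [0.5728, 0.0066, 0.0446]
ee_rot: [0.628, 0.778, -0.0, 0.001]
ft_force: [-4.6, -3.6, 8.4]
finger_gap: 0.0296
finger_force: 56.9
```

```bash
python3 st.py
```

```text
7.05 [0.5728 0.0066 0.0446] line 12.21525893382312 F [-4.59 -3.56  8.39] T [-0.872  0.848  0.711] 0.02964914297770021 56.925743110477924 [-0.115  0.546 -0.289  0.735 -0.002  1.243]
```

Request:
play_rows --dp '[[0,0,0],[0,0,0],[0,0,0]]' --twist '[[0,0,-0.6],[0,0,-0.5],[0,0,0]]' --jaw '[0.015,0.015,0.015]'

```text
clock: 7.3
tcp_pos: [0.5727, 0.005, 0.0446]
ee_rot: [0.672, 0.741, -0.002, 0.002]
ft_force: [-5.0, -11.6, 8.4]
finger_gap: 0.0302
finger_force: 57.2
```

```bash
python3 st.py
```

```text
7.3 [0.5727 0.005  0.0446] line 5.582841114697902 F [ -4.96 -11.63   8.45] T [-2.369  1.091  0.506] 0.030184335929082606 57.21261151134968 [-0.116  0.546 -0.289  0.735 -0.005  1.357]
```

Torque jumped at about 61°, so the stop is probably reached, but the pads then slipped off centre. I'll release, swing back, recentre and confirm with a firmer grip.

Request:
play_rows --dp '[[0,0,0],[0,0,0],[0,0,0],[0,0,0],[0,0,0],[0,0,0],[0,0,0],[0,0,0],[0,0,0],[0,0,0],[0,0,0]]' --twist '[[0,0,0],[0,0,0],[0,0,0],[0,0,1],[0,0,1],[0,0,1],[0,0,1],[0,0,1],[0,0,1],[0,0,0],[0,0,0]]' --jaw '[0.055,0.055,0.055,0.055,0.055,0.055,0.055,0.055,0.055,0.055,0.055]'

```text
clock: 8.22
tcp_pos: [0.5727, 0.0075, 0.0434]
ee_rot: [0.41, 0.912, 0.0, 0.0]
ft_force: [-0.2, 0.3, 0.1]
finger_gap: 0.0553
finger_force: 0.0
```

```bash
python3 look.py w4; python3 st.py
```

```text
8.2167 [-0.115  0.548 -0.29   0.733  0.     0.73 ] [0.5727 0.0075 0.0434] toolz [ 0.  0. -1.] closing line deg 41.631600969680996 [-0.2  0.3  0.1] 0.05525872727768497
knob 0.77 [490.1, 93.6] [0.5586 0.103  0.054 ]
sleeve_grip 0.86 [322.0, 325.3] [0.5728 0.0097 0.052 ]
bit 0.57 [316.6, 317.3] [0.5714 0.0083 0.045 ]
knob 0.66 [497.  89. 101.  92.] [0.5577 0.1031 0.06  ]
sleeve_grip 0.77 [394. 193. 354. 382.] [0.5565 0.0614 0.06  ]
bit 0.88 [322. 351.  35.  80.] [0.5661 0.0165 0.087 ]
8.5667 [0.5726 0.0074 0.0433] line 41.75235610228271 F [-0.46  0.76 -0.57] T [-0.001 -0.015 -0.016] 0.055263227353506465 0.0 [-0.115  0.548 -0.29   0.733 -0.     0.727]
```

View pics/w4.png

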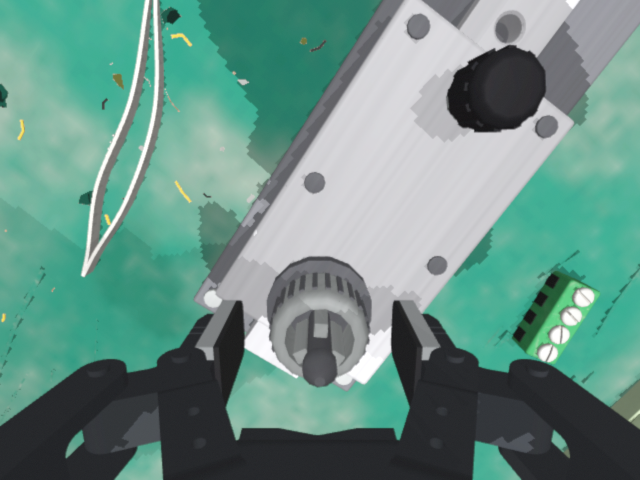

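The sleeve is centred between the fingers, with the jaws near the bit, the bit upright at (320,350) and the knob at (505,85). I'll regrip firmly and turn in small steps.

Request:
play_rows --dp '[[0,0.001,0.001],[0,0,0],[0,0,0],[0,0,0],[0,0,0],[0,0,0],[0,0,0],[0,0,0]]' --twist '[[0,0,0],[0,0,0],[0,0,0],[0,0,0],[0,0,0],[0,0,-0.3],[0,0,-0.3],[0,0,0]]' --jaw '[0.045,0.03,0.015,0.015,0.015,0.015,0.015,0.015]' --squeeze 80

```text
clock: 9.23
tcp_pos: [0.5733, 0.0078, 0.045]
ee_rot: [0.438, 0.899, -0.0, 0.001]
ft_force: [-0.8, -2.5, 6.7]
finger_gap: 0.0286
finger_force: 79.9
```

```bash
python3 st.py
```

```text
9.2333 [0.5733 0.0078 0.045 ] line 38.09899753393514 F [-0.84 -2.53  6.68] T [-0.706  0.109 -0.018] 0.028589699226193054 79.93424266576767 [-0.113  0.546 -0.288  0.735 -0.001  0.793]
```

Request:
play_rows --dp '[[0,0,0],[0,0,0],[0,0,0]]' --twist '[[0,0,-0.4],[0,0,-0.4],[0,0,0]]' --jaw '[0.015,0.015,0.015]'

```text
clock: 9.48
tcp_pos: [0.5738, 0.007, 0.045]
ee_rot: [0.475, 0.88, -0.001, 0.002]
ft_force: [1.0, -5.7, 4.7]
finger_gap: 0.0285
finger_force: 79.0
```

```bash
python3 st.py
```

```text
9.4833 [0.5738 0.007  0.045 ] line 33.280630361838966 F [ 1.   -5.73  4.71] T [-1.53  -0.258  0.162] 0.028516287886608486 79.00253870291635 [-0.114  0.546 -0.288  0.735 -0.003  0.876]
```

Request:
play_rows --dp '[[0,0,0],[0,0,0],[0,0,0]]' --twist '[[0,0,-0.4],[0,0,-0.4],[0,0,0]]' --jaw '[0.015,0.015,0.015]'

```text
clock: 9.73
tcp_pos: [0.574, 0.0062, 0.045]
ee_rot: [0.511, 0.859, -0.001, 0.002]
ft_force: [1.5, -10.0, 4.2]
finger_gap: 0.0287
finger_force: 79.0
```

```bash
python3 st.py
```

```text
9.7333 [0.574  0.0062 0.045 ] line 28.50724586502994 F [ 1.47 -9.98  4.21] T [-2.305 -0.386  0.875] 0.028745142265731 78.98291313584195 [-0.114  0.546 -0.287  0.734 -0.004  0.959]
```

Request:
play_rows --dp '[[0,0,0],[0,0,0],[0,0,0]]' --twist '[[0,0,-0.4],[0,0,-0.4],[0,0,0]]' --jaw '[0.015,0.015,0.015]'

```text
clock: 9.98
tcp_pos: [0.5741, 0.0053, 0.0451]
ee_rot: [0.547, 0.837, -0.002, 0.003]
ft_force: [0.9, -14.7, 3.6]
finger_gap: 0.028
finger_force: 85.8
```

```bash
python3 st.py
```

```text
9.9833 [0.5741 0.0053 0.0451] line 23.712354321899692 F [  0.93 -14.75   3.57] T [-3.205 -0.384  1.397] 0.027967990544162158 85.7524736970663 [-0.115  0.546 -0.287  0.734 -0.006  1.042]
```

Request:
play_rows --dp '[[0,0.002,0],[0,0.001,0],[0,0,0],[0,0,0]]' --twist '[[0,0,0],[0,0,-0.4],[0,0,-0.2],[0,0,0]]' --jaw '[0.015,0.015,0.015,0.015]' --squeeze 100

```text
clock: 10.32
tcp_pos: [0.5741, 0.005, 0.0452]
ee_rot: [0.573, 0.819, -0.005, 0.004]
ft_force: [0.3, -29.8, 3.6]
finger_gap: 0.0278
finger_force: 105.4
```

```bash
python3 st.py
```

```text
10.3167 [0.5741 0.005  0.0452] line 20.06976843584981 F [  0.35 -29.79   3.6 ] T [-6.404 -0.045  1.616] 0.02779537560222742 105.39036601781845 [-0.112  0.546 -0.287  0.734 -0.012  1.109]
```

Torque reached 1.6 N m against the stop. Now I'll release, rise and move above the knob.

Request:
play_rows --dp '[[0,-0.003,0],[0,0,0],[0,0,0],[0,0,0],[0,0,0.02],[0,0,0.03],[0,0,0.03],[0,0,0.02],[-0.0075,0.025,0],[-0.007,0.035,0],[0,0.033,0],[0,0,0],[0,0,0],[0,0,0]]' --twist '[[0,0,0],[0,0,0],[0,0,0],[0,0,0],[0,0,0],[0,0,0],[0,0,0],[0,0,0],[0,0,-0.7],[0,0,-0.7],[0,0,-0.6],[0,0,0],[0,0,0],[0,0,0]]' --jaw '[0.015,0.07,0.07,0.07,0.07,0.07,0.07,0.07,0.07,0.07,0.07,0.07,0.07,0.07]' --squeeze 40

```text
clock: 11.48
tcp_pos: [0.5579, 0.1016, 0.1441]
ee_rot: [0.654, 0.756, -0.0, -0.0]
ft_force: [0.3, -0.1, 0.5]
finger_gap: 0.0699
finger_force: 0.0
```

```bash
python3 look.py w5
```

```text
11.4833 [ 0.051  0.431 -0.183  0.956 -0.     1.477] [0.5579 0.1016 0.1441] toolz [-0. -0. -1.] closing line deg 8.310392652788076 [ 0.3 -0.1  0.5] 0.06988911504334437
knob 0.89 [320.4, 249.9] [0.5589 0.1038 0.054 ]
sleeve_grip 0.69 [317.3, 387.0] [0.571  0.0092 0.052 ]
bit 0.66 [320.2, 380.1] [0.5728 0.0101 0.045 ]
knob 0.93 [319. 254.  38.  48.] [0.5581 0.103  0.06  ]
sleeve_grip 0.9 [320. 316. 119. 202.] [0.5646 0.0639 0.06  ]
bit 0.8 [319. 406.  13.  46.] [0.5703 0.0208 0.087 ]
```

View pics/w5.png

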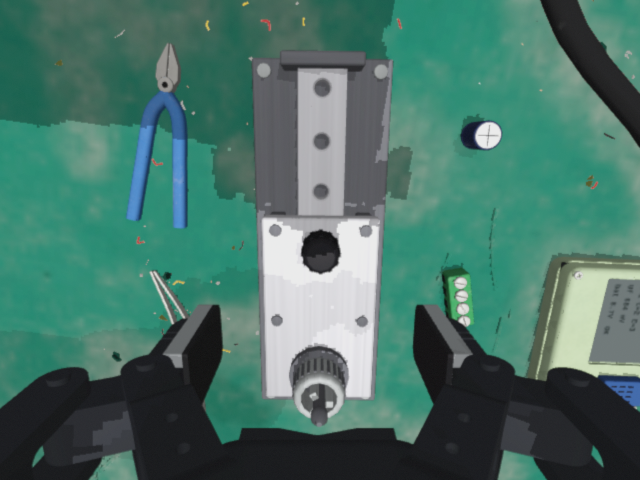

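The view shows the knob at (320,251), the next hole at (322,191), and the jaws closed around the bit at (319,400). The slide axis is vertical in the image, so the gripper is square to it. I'll descend and grip the knob.

Request:
play_rows --dp '[[0.0005,0.0015,-0.02],[0,0,-0.025],[0,0,-0.025],[0,0,-0.02],[0,0,-0.008],[0,0,-0.003],[0,0,0],[0,0,0],[0,0,0],[0,0,0],[0,0,0],[0,0,0],[0,0,0]]' --twist '[[0,0,0],[0,0,0],[0,0,0],[0,0,0],[0,0,0],[0,0,0],[0,0,0],[0,0,0],[0,0,0],[0,0,0],[0,0,0],[0,0,0],[0,0,0]]' --jaw '[0.07,0.07,0.07,0.07,0.07,0.07,0.05,0.03,0.01,0.01,0.01,0.01,0.01]' --squeeze 60

```text
clock: 12.92
tcp_pos: [0.5596, 0.1029, 0.0447]
ee_rot: [0.655, 0.756, 0.001, 0.001]
ft_force: [-0.9, -0.4, 5.3]
finger_gap: 0.0197
finger_force: 58.4
```

```bash
python3 st.py
```

```text
12.9167 [0.5596 0.1029 0.0447] line 8.202651641549298 F [-0.87 -0.38  5.33] T [-0.035  0.226  0.037] 0.019657447435808294 58.439581878483295 [ 0.053  0.539 -0.302  0.728 -0.     1.481]
```

Request:
play_rows --dp '[[0,0,0.004],[0,0,0.004],[0,0,0.004],[0,0,0],[0,0,0]]' --twist '[[0,0,0],[0,0,0],[0,0,0],[0,0,0],[0,0,0]]' --jaw '[0.01,0.01,0.01,0.01,0.01]'

```text
clock: 13.33
tcp_pos: [0.5594, 0.1029, 0.0557]
ee_rot: [0.655, 0.756, 0.001, 0.001]
ft_force: [5.4, 0.2, -5.1]
finger_gap: 0.0196
finger_force: 59.0
```

```bash
python3 st.py
```

```text
13.3333 [0.5594 0.1029 0.0557] line 8.19680092554375 F [ 5.37  0.2  -5.09] T [ 0.082 -1.17  -0.037] 0.019646169172323934 58.99073073640466 [ 0.053  0.525 -0.291  0.753  0.     1.481]
```

Lifted 11 mm, with about 5 N of spring force showing. Now I'll slide 32 mm along the axis.

Request:
play_rows --dp '[[-0.0007,0.005,0.0005],[-0.0011,0.008,0],[-0.0011,0.008,0],[-0.001,0.0067,0],[-0.0006,0.004,0],[0,0,0],[0,0,0],[0,0,0]]' --twist '[[0,0,0],[0,0,0],[0,0,0],[0,0,0],[0,0,0],[0,0,0],[0,0,0],[0,0,0]]' --jaw '[0.01,0.01,0.01,0.01,0.01,0.01,0.01,0.01]'

```text
clock: 14.0
tcp_pos: [0.555, 0.1351, 0.0559]
ee_rot: [0.655, 0.756, 0.001, 0.0]
ft_force: [5.8, 2.0, -5.4]
finger_gap: 0.0199
finger_force: 59.0
```

```bash
python3 look.py w6; python3 st.py
```

```text
14.0 [ 1.100e-01  5.290e-01 -2.840e-01  7.570e-01  1.000e-03  1.538e+00] [0.555  0.1351 0.0559] toolz [ 0.002  0.001 -1.   ] closing line deg 8.218429977575958 [ 5.8  2.  -5.4] 0.019910168067888825
knob 0.8 [314.5, 324.7] [0.5538 0.1313 0.054 ]
knob 0.63 [316. 330.  58.  82.] [0.5544 0.132  0.06  ]
sleeve_grip 0.71 [318. 341. 175. 189.] [0.5559 0.1275 0.06  ]
14.35 [0.555  0.135  0.0559] line 8.207899968785807 F [ 6.2   2.42 -4.44] T [ 0.446 -1.281  0.009] 0.019764791902193487 59.00964447297156 [ 1.100e-01  5.290e-01 -2.840e-01  7.570e-01  1.000e-03  1.538e+00]
```

View pics/w6.png

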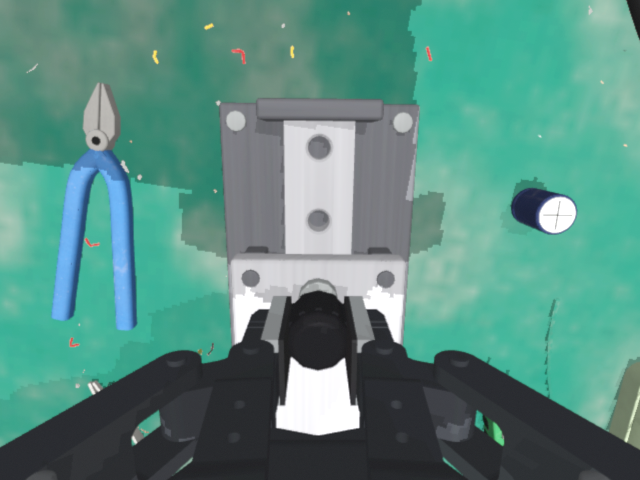

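The section has moved one pitch: two holes are still visible at (318,147) and (318,218), and the knob is gripped at (318,325). Now I'll lower.

Request:
play_rows --dp '[[0,0,-0.003],[0,0,-0.003],[0,0,-0.003],[0,0,-0.002],[0,0,0],[0,0,0]]' --twist '[[0,0,0],[0,0,0],[0,0,0],[0,0,0],[0,0,0],[0,0,0]]' --jaw '[0.01,0.01,0.01,0.01,0.01,0.01]'

```text
clock: 14.85
tcp_pos: [0.5551, 0.1346, 0.0449]
ee_rot: [0.655, 0.756, 0.001, 0.001]
ft_force: [6.2, 1.5, -4.6]
finger_gap: 0.0198
finger_force: 59.1
```

```bash
python3 st.py
```

```text
14.85 [0.5551 0.1346 0.0449] line 8.196213055456367 F [ 6.21  1.51 -4.64] T [ 0.102 -1.376  0.012] 0.019795779337751306 59.07406959682703 [ 0.11   0.542 -0.295  0.732 -0.     1.538]
```

The pin is in the hole, but the arm is still carrying the spring, so I'll lower further until it seats.

Request:
play_rows --dp '[[0,0,-0.001],[0,0,-0.001],[0,0,-0.001],[0,0,0],[0,0,0]]' --twist '[[0,0,0],[0,0,0],[0,0,0],[0,0,0],[0,0,0]]' --jaw '[0.01,0.01,0.01,0.01,0.01]'

```text
clock: 15.27
tcp_pos: [0.5554, 0.1346, 0.0444]
ee_rot: [0.655, 0.756, 0.001, 0.001]
ft_force: [-3.5, -0.7, 26.2]
finger_gap: 0.0196
finger_force: 62.3
```

```bash
python3 st.py
```

```text
15.2667 [0.5554 0.1346 0.0444] line 8.20137958148853 F [-3.51 -0.74 26.15] T [-0.211  0.74   0.007] 0.019642934383758037 62.311423919163644 [ 0.11   0.542 -0.296  0.729 -0.     1.538]
```

Request:
play_rows --dp '[[0,0,0.001],[0,0,0],[0,0,0]]' --twist '[[0,0,0],[0,0,0],[0,0,0]]' --jaw '[0.01,0.01,0.01]'

```text
clock: 15.52
tcp_pos: [0.5553, 0.1346, 0.0446]
ee_rot: [0.655, 0.756, 0.001, 0.001]
ft_force: [0.2, -0.9, 14.8]
finger_gap: 0.0198
finger_force: 61.2
```

```bash
python3 st.py; python3 -c "
from h import *
a=snapshot('scene')[170:350,230:450];b=snapshot('side')[170:350,210:430]
cv2.imwrite('pics/end.png',cv2.resize(np.hstack([a,b]),None,fx=1.8,fy=1.8))"
```

```text
15.5167 [0.5553 0.1346 0.0446] line 8.198973993713727 F [ 0.18 -0.92 14.81] T [-0.12   0.032 -0.043] 0.019789596243280416 61.20802986435592 [ 0.11   0.542 -0.296  0.73  -0.     1.538]
```

View pics/end.png

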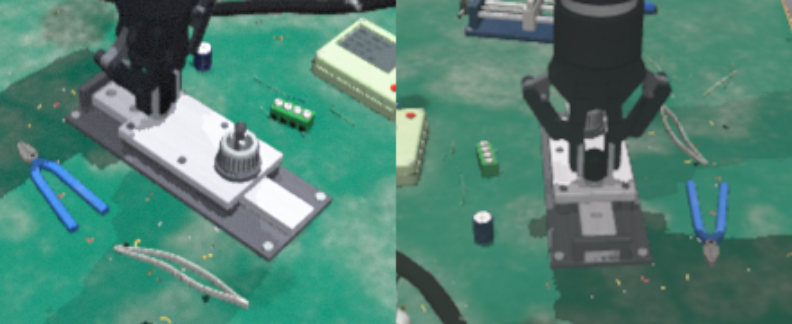

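The section is one hole along, the bit stands upright in the closed chuck at (240,135), the knob is held, and the bystanders haven't moved. I'm handing it in.

```bash
python3 -c "
from station import *
print(job_done())"
```

```text
the job is handed in; nothing more can be done
None
```

I tightened the chuck to its stop and let go, then moved the section one hole along. The pin is seated there, the knob is still gripped, and the job is handed in at about 15.6 s; the verdict was not shown.

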